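# Load a reagent cassette and lock it with the cam knob

## Robot

A 6-joint arm with a two-finger parallel gripper is mounted at the origin on the work surface. World frame = base frame: x ahead of the robot, y to its left, z up, the work surface at z = 0. Lengths are in m, angles in rad, forces in N, time in s.
With the tool pointing down it reaches from about 0.35 to 0.775 m from the base axis. Payload 7.3 kg.
Tool frame: the origin (TCP) lies between the finger pads, 19 mm behind the fingertips; this is the grasp point; z points along the fingers, y is the line along which they close (so a half turn about z gives the same grasp; the last joint's range is limited). The gripper opens to 92 mm and grips with 3 to 60 N. Pads are 19 mm wide; open, the fingers measure 130 mm over their backs; the gripper's body (75 mm by 190 mm) begins 47 mm behind the grasp point.
Start: joints at [-1.253, 0.342, 1.524, -0, 1.275, -0.146], TCP at [0.235, -0.47, 0.246] pointing down, gripper open.
Joint ranges: [-2.53, 2.53], [-0.77, 2.02], [0.04, 2.7], [-1, 4.14], [0.28, 2.66], [-3.11, 3.11]. Speed limits (rad/s): [2.57, 2.57, 3.14, 3.14, 3.14, 3.14].

## Interface

Orientations are given as [roll, pitch, yaw] about the fixed x, y, z axes, in that order (R = Rz(yaw) Ry(pitch) Rx(roll)).
In Python, from cell import robot gives the robot as it stands.
- The arm moves only by the shell command python3 drive.py 'ROWS' [OPENING] [FORCE]. ROWS is a JSON list that holds a single list of rows (three levels of brackets), with 1 to 8 rows, each of 6 numbers: dx, dy, dz in m, then a rotation vector rx, ry, rz in rad; each row shifts and turns the commanded pose from where the row before left it, along the tool's axes as they then stand; what a row does not reach is not made up. A row lasts 1/12 s, in which the tool goes at most 0.0417 m and 0.125 rad, less where a joint would pass 70% of its speed; a pose out of reach is approached as far as the arm can. OPENING is the finger opening in m, set as the command begins (- or left out keeps the last). The fingers move at their own pace and stop on an object; FORCE is the grip in N (left out, the last holds). Time passes only in rows, so rows that do not move let the fingers close. It prints the time, the measured TCP pose, the force, the opening and the grip force at its end. Input that does not fit is refused with a message, and nothing moves.
- robot.observe(): the state, without advancing time (a new reading comes with each control period).
- robot.read_camera(name): name is "scene" or "top"; returns a dict with "image" (420x560x3 uint8, red, green, blue), "fx", "fy", "cx", "cy" (pixels), "pose" (4x4, takes a point from camera to world coordinates). Camera axes: x right, y down, z forward; pixel columns grow to the right and rows downward; lengths in m; the calibration is good to about 2 mm. A picture is of the moment at which its call begins. There is no depth.
- robot.hand_in(): hands the job in; it is judged then, once.
The state is a dict: "time": time; "qpos": joint angles; "qvel": joint speeds; "joint_efforts": joint torques, N m; "tool_pos": TCP position; "tool_rot": TCP orientation; "contact_force": force on the tool from outside, world axes, zero at the start; "torque": the same for the moment, N m; "opening": finger opening in m; "grip_force": force on a finger pad.
Only numpy, scipy, OpenCV 4.12 (cv2) and the standard library are available. Lean on these libraries where they do the work, as an engineer would, in place of code of your own. Each camera call takes 0.05 s, during which the arm holds its last target. There are 200 camera calls.

## Task

Set the white reagent cassette flat in the pocket of the loading dock and let go of it, then turn the T-shaped knob clockwise (seen from above) until the sprung index pin drops into the notch of the knob's steel disc, and stop there: the cam must end up holding the cassette close against the fence. Set the cassette down gently, do not force the knob on against the far side of the notch, do not touch the pin or its bracket, and leave the bottle, the slide box and the marker where they are.

Things in the scene. Friction and masses are not known exactly. Their poses are not given: they have to be found in the camera images.
- cassette: loose white plastic reagent cassette, a block 40 mm (its x) by 30 mm (its y) by 30 mm high, three small grey caps in a row along x on top; origin at the centre of its underside, z up
- dock: fixed aluminium loading dock: plate 110 mm (x) by 170 mm (y), 8 mm thick; origin on the bench under the knob's axis. The pocket lies to its +y, the index pin in its grey bracket (top 38 mm above the bench) to its -y. The fence is an upright wall closing the pocket's +y end, inner face at y = 70.2 mm, top 32 mm above the bench. Two low lips (top 14 mm, 46 mm apart) flank the pocket in x
- pocket (a point): centre of the pocket floor: dock x = 0, y = 51 mm, 8 mm above the bench; axes as the dock's. The cassette's underside centre goes here, its x axis along the dock's x (either way round): 3 mm play to each lip, about 4 mm both ways in y between fence and the knob's eccentric, which later pushes the cassette about 4 mm in +y up to the fence
- knob_grip (a point): point on the knob's upright axis, 64 mm above the bench, where to grip: with the TCP here the fingertips clear everything else. The x axis lies along the black T-bar (50 mm long, 13 mm thick, from 42 to 75 mm above the bench), z up
- knob: the whole knob; origin on its axis on the bench, axes as knob_grip. T-bar; below it a steel disc, 30 mm radius, with one notch 6 mm deep; lowest an eccentric (33 mm radius, 7 mm off axis to the knob's +x) that presses the cassette home. Turns about z, to be turned clockwise from above; stays where left (friction 0.05 N m). About 1.2 to 2.6 rad from the start to the notch, so often two grasps
- pin (a joint): sprung pin, 8 mm round nose, pressing radially on the disc with 6 N. 0 = on the rim (within 0.4 mm), 0.006 m = at the notch's bottom. Its bracket sits up to 0.5 rad either way round the disc, so the locking angle is unknown. It slides in over some 0.35 rad (helping the turn), has 0.13 rad play at the bottom, then the steep far side stops the knob (0.3 N m and more) and jams the pin
- bottle: bystander: small clear reagent bottle with a white cap, 48 mm across, 85 mm tall; origin at the centre of its underside
- slidebox: bystander: cardboard slide box 90 by 50 by 30 mm; origin at the centre of its underside
- marker: bystander: blue marker 120 by 12 by 12 mm lying on the bench; origin at the centre of its underside

How it is judged:
On the way, in this order (a step that is already met when the one before it is completed fails the run):
1. the cassette stands in the pocket, let go (x of cassette in the frame of pocket between -0.0045 and 0.0045 m and y of cassette in the frame of pocket between -0.006 and 0.006 m and z of cassette in the frame of pocket below 0.002 m and angle between cassette's own z axis and vertical below 0.06 rad and contact force between the fingers and cassette below 0.1 N), for 0.2 s.
2. the pin has dropped into the notch (value of joint pin above 0.005 m), for 0.2 s.
At the end, for the whole second after the job is handed in: The pin rests in the notch (at least 5 of its 6 mm down), and the cassette stands flat in the pocket (within 2 mm of the floor, tilt below 0.06 rad), between the lips, square to the dock within 0.1 rad and within 1.7 mm of touching the fence, at rest and released (value of joint pin above 0.005 m and x of cassette in the frame of pocket between -0.0045 and 0.0045 m and y of cassette in the frame of pocket between 0.0025 and 0.006 m and z of cassette in the frame of pocket below 0.002 m and angle between cassette's own z axis and vertical below 0.06 rad and angle between the x axis of cassette and the x axis of dock, either way round below 0.1 rad and linear speed of cassette below 0.01 m/s).
It fails at once if the pin is jammed in the notch: more than 13 N between pin and disc (contact force between pin_c0 and knob above 13 N).
It fails at once if the robot touches the pin or its bracket (contact force between any of the arm, the fingers and pin_c0 above 0.5 N or contact force between any of the arm, the fingers and pin_c1 above 0.5 N or contact force between any of the arm, the fingers and index_c0 above 0.5 N or contact force between any of the arm, the fingers and index_c1 above 0.5 N or contact force between any of the arm, the fingers and index_c2 above 0.5 N).
It fails at once if the cassette is pressed on the dock with more than 30 N (contact force between cassette and dock above 30 N).
It fails at once if a bystander is moved by more than 15 mm (distance of any of bottle, slidebox, marker from where it was at the start of the episode above 0.015 m).
It also fails if it takes over 72 s, if anything falls off the work surface, if the arm or the gripper's body presses on something with over 40 N, if the wrist force passes 120 N, or if a joint passes its speed limit or range.

## Working session

There is one attempt and no reset: what is moved stays moved. The work goes in short steps, Python scripts to look and compute and a shell command to move; the robot and the scene stay as the last step left them, time stands still between calls to the robot, and variables do not carry over. Pictures are saved under pics/ and viewed, at most 11 in all, crops included, and the job is handed in when it is done.

```bash
ls; mkdir -p pics
python3 - <<'E'
from cell import robot
import cv2,numpy as np
print(robot.observe())
for n in("scene","top"):
    c=robot.read_camera(n);cv2.imwrite(f"pics/{n}0.png",c["image"][:,:,::-1]);print(n,c["fx"],c["fy"],c["cx"],c["cy"],np.round(c["pose"],4).tolist())
E
```

```text
cell.py
drive.py
pics
{'time': 0.0, 'qpos': array([-1.25298087e+00,  3.42720700e-01,  1.52500330e+00, -2.40881053e-05,
        1.27538698e+00, -1.45978755e-01]), 'qvel': array([ 6.08989946e-04,  8.17781753e-04,  8.45764586e-04,  8.15770766e-04,
       -1.84621056e-05,  1.12798577e-03]), 'joint_efforts': array([-1.74183410e-04, -4.31241918e+01, -2.44222856e+01,  7.17626070e-02,
        5.58648503e-02, -1.28681518e-04]), 'tool_pos': array([ 0.23476268, -0.46917255,  0.24485077]), 'tool_rot': array([-3.14008713e+00, -1.98067456e-04,  4.63801089e-01]), 'contact_force': array([-0.38752971,  0.64492878,  0.18341514]), 'torque': array([-0.05056091,  0.00376068, -0.03466181]), 'grip_force': 0.0, 'opening': 0.09192681530196693}
scene 395.22532145400254 395.22532145400254 278.40415116636996 208.34146821832795 [[0.627, 0.5309, -0.5701, 1.1569], [0.7787, -0.4072, 0.4773, -0.4477], [0.0213, -0.7432, -0.6687, 0.7588], [0.0, 0.0, 0.0, 1.0]]
top 534.0219615119184 534.0219615119184 274.5506033556463 206.2704995143715 [[0.0009, -0.9853, 0.1711, 0.3564], [-1.0, -0.0013, -0.0024, 0.0285], [0.0026, -0.1711, -0.9853, 1.2749], [0.0, 0.0, 0.0, 1.0]]
```

View pics/top0.png

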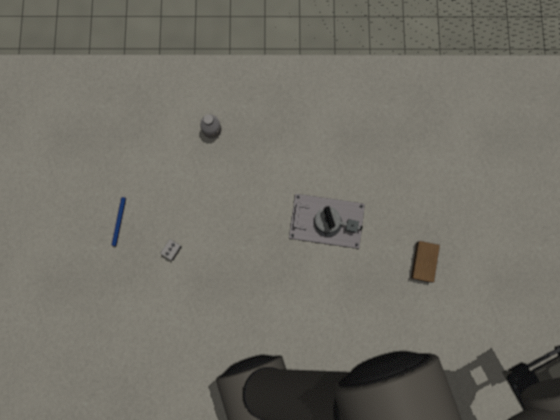

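View pics/scene0.png

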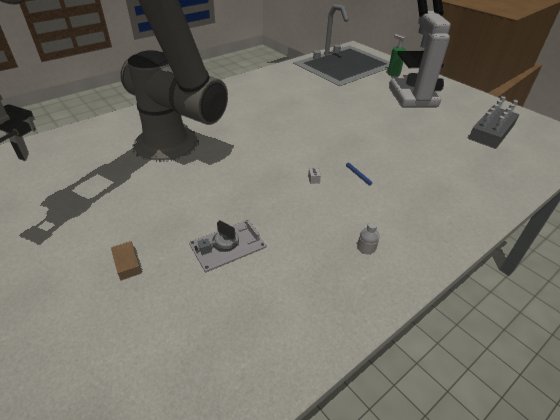

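The top view shows the bottle at (210,127), marker (119,221), cassette (171,250), dock (327,221) with the fence at its left, and slide box (426,262). In the scene view the cassette is at (314,176) and the dock at (228,245). I'll enlarge these areas.

Run:
```python
import cv2,numpy as np
t=cv2.imread("pics/top0.png");s=cv2.imread("pics/scene0.png")
def crop(im,x,y,w,h,k):
    c=cv2.resize(im[y:y+h,x:x+w],None,fx=k,fy=k,interpolation=cv2.INTER_CUBIC)
    return np.clip(c.astype(float)*1.5,0,255).astype(np.uint8)
a=crop(t,284,188,90,66,6)   # 540x396
b=crop(t,150,232,43,36,6)
c=crop(s,186,212,90,60,5.0) #450x300
d=crop(s,296,160,40,34,6)
o=np.zeros((600,800,3),np.uint8)
a=crop(t,284,188,90,66,5.0);c=crop(s,186,212,90,54,5.0)
for im,x,y in((a,0,0),(b,460,0),(c,0,330),(d,460,330)):
    o[y:y+im.shape[0],x:x+im.shape[1]]=im[:600-y,:800-x]
cv2.imwrite("pics/crop1.png",o)
```

```text
(no output)
```

View pics/crop1.png

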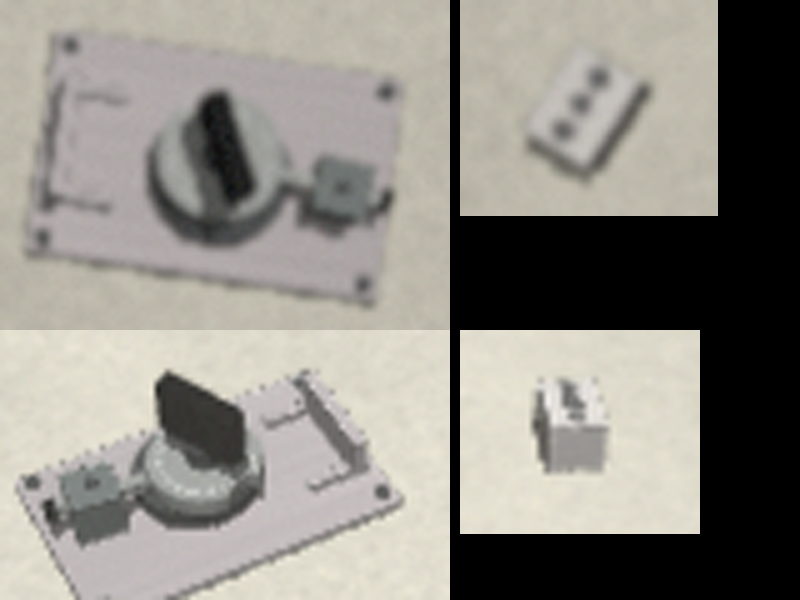

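The crops are clear. In the top crop the plate corners, corner bolts, fence (left), lips, T-bar and pin bracket (right) can all be made out. The cassette's three caps lie on a diagonal, with their middle near top (170,249) and scene (314.7,171). Next I'll measure with masks.

```bash
cat > h.py <<'E'
import cv2,numpy as np
from cell import robot
def ray(c,u,v):
    P=np.array(c["pose"]);d=P[:3,:3]@[(u-c["cx"])/c["fx"],(v-c["cy"])/c["fy"],1];return P[:3,3],d
def plane(c,u,v,z):
    o,d=ray(c,u,v);return o+d*(z-o[2])/d[2]
def tri(c1,p1,c2,p2):
    o1,d1=ray(c1,*p1);o2,d2=ray(c2,*p2)
    s=np.linalg.lstsq(np.c_[d1,-d2],o2-o1,rcond=None)[0]
    a=o1+s[0]*d1;b=o2+s[1]*d2;return (a+b)/2,np.linalg.norm(a-b)
def proj(c,p):
    P=np.array(c["pose"]);q=P[:3,:3].T@(np.array(p)-P[:3,3]);return c["cx"]+c["fx"]*q[0]/q[2],c["cy"]+c["fy"]*q[1]/q[2]
def blob(mask,x,y,w,h):
    m=np.zeros(mask.shape,np.uint8);m[y:y+h,x:x+w]=mask[y:y+h,x:x+w]*255
    cs,_=cv2.findContours(m,cv2.RETR_EXTERNAL,cv2.CHAIN_APPROX_NONE);return max(cs,key=cv2.contourArea),m
E
python3 - <<'E'
from h import *
np.set_printoptions(precision=4,suppress=True)
t=robot.read_camera("top");s=robot.read_camera("scene")
I=t["image"].astype(int);J=s["image"].astype(int)
for n,im,pts in(("top",I,[(305,200),(300,220),(340,200),(200,200),(327,215),(171,254),(171,245)]),("scene",J,[(210,235),(230,225),(310,200),(314,171),(314,182)])):
    print(n,[im[y,x].tolist() for x,y in pts])
# plate
pm=(I[:,:,2]-I[:,:,0]>-6)&(I.sum(2)>150)
c,m=blob(pm,280,185,95,75);r=cv2.minAreaRect(c);print(r,cv2.contourArea(c))
print(np.array([plane(t,u,v,.008) for u,v in cv2.boxPoints(r)]))
# corner bolts manual
B=[(70,45),(387,91),(362,285),(42,238)];B=np.array(B)/5+[284,188]
W=np.array([plane(t,u,v,.008)for u,v in B]);print("bolts",W,W.mean(0))
# bar
bm=I.sum(2)<75
c,m=blob(bm,310,195,40,45);r=cv2.minAreaRect(c);print("bar top",r);q=r[0]
print(np.array([plane(t,u,v,.075) for u,v in cv2.boxPoints(r)]),plane(t,*q,.075))
bm=J.sum(2)<150
c,m=blob(bm,205,215,40,40);print("bar scene",cv2.approxPolyDP(c,2,True)[:,0].tolist())
# cassette caps
print("caps",tri(t,(170.2,249.2),s,(314.7,170.8)))
e=[plane(t,*p,.032)for p in((173.3,244.7),(167.2,253.7))];d=e[0]-e[1];print(e,np.arctan2(d[1],d[0]),np.linalg.norm(d))
wm=I.sum(2)>I[200:240,200:240].sum(2).mean()+40
c,m=blob(wm,150,232,45,36);r=cv2.minAreaRect(c);print("cas",r,cv2.contourArea(c));print(np.array([plane(t,u,v,.03) for u,v in cv2.boxPoints(r)]),plane(t,*r[0],.03))
for n,u,v in(("bottle",210,130),("marker",119,221),("box",426,262)):print(n,plane(t,u,v,.02))
E
```

```text
top [[117, 111, 111], [119, 114, 114], [113, 109, 106], [127, 124, 115], [17, 17, 19], [131, 129, 125], [98, 96, 95]]
scene [[128, 124, 124], [138, 136, 126], [152, 149, 138], [80, 80, 79], [101, 100, 96]]
((326.5699768066406, 221.00997924804688), (70.1449966430664, 44.830570220947266), 8.13010311126709) 2918.0
[[ 0.4991 -0.0084  0.008 ]
 [ 0.6069 -0.0241  0.008 ]
 [ 0.5828 -0.1914  0.008 ]
 [ 0.4756 -0.1734  0.008 ]]
bolts [[ 0.5992 -0.0313  0.008 ]
 [ 0.5769 -0.1839  0.008 ]
 [ 0.4832 -0.1695  0.008 ]
 [ 0.5055 -0.0173  0.008 ]] [ 0.5412 -0.1005  0.008 ]
bar top ((328.0854187011719, 217.47332763671875), (19.328222274780273, 5.488259792327881), 72.6459732055664)
[[ 0.5584 -0.084   0.075 ]
 [ 0.5623 -0.096   0.075 ]
 [ 0.5198 -0.1084  0.075 ]
 [ 0.5161 -0.0964  0.075 ]] [ 0.5391 -0.0962  0.075 ]
bar scene [[219, 221], [219, 232], [227, 236], [224, 238], [233, 238], [233, 228]]
caps (array([0.4705, 0.2684, 0.0321]), np.float64(0.00034968616499040425))
[array([0.481 , 0.2614, 0.032 ]), array([0.46  , 0.2749, 0.032 ])] -0.5707250213274079 0.024947900582931684Traceback (most recent call last):
  File "<stdin>", line 24, in <module>
  File "h.py", line 15, in blob
    cs,_=cv2.findContours(m,cv2.RETR_EXTERNAL,cv2.CHAIN_APPROX_NONE);return max(cs,key=cv2.contourArea),m
                                                                            ~~~^^^^^^^^^^^^^^^^^^^^^^^^
ValueError: max() iterable argument is empty
```

Run:
```python
from h import *
np.set_printoptions(precision=4,suppress=True)
t=robot.read_camera("top");s=robot.read_camera("scene")
J=s["image"].astype(int)
a=plane(s,234.6,227,.075);b=plane(s,218.4,222,.075);print("bar scene",a,b,(a+b)/2,np.arctan2(*(a-b)[1::-1]))
for pt,ps in(((325.6,206.6),(234.6,227)),((332.6,228),(218.4,222))):print(tri(t,pt,s,ps))
pm=(J[:,:,2]-J[:,:,0]>-7)&(J.sum(2)>200)
c,m=blob(pm,180,210,95,65);h=cv2.convexHull(c);ap=cv2.approxPolyDP(h,4,True)[:,0];print(ap.tolist());print(np.array([plane(s,*p,.008)for p in ap]))
o=np.array([.5411,-.0999]);th=-.145;R=np.array([[np.cos(th),-np.sin(th)],[np.sin(th),np.cos(th)]])
P=[(0,0,.075),(-.023,.0702,.032),(.023,.0702,.032),(-.023,.051,.014),(.023,.051,.014),(.055,.085,.008),(-.055,.085,.008),(.055,-.085,.008),(-.055,-.085,.008),(0,.051,.008)]
outs=[]
for c,x,y in((t,290,192),(s,188,214)):
    k=9;im=cv2.resize(c["image"][y:y+65,x:x+(44 if c is t else 88)][:,:,::-1] if 0 else c["image"][y:y+66,x:x+(44 if c is t else 44)+ (0 if c is t else 0)][:,:,::-1],None,fx=k,fy=k,interpolation=cv2.INTER_CUBIC)
    if c is s: im=cv2.resize(c["image"][214:280,226:270][:,:,::-1],None,fx=k,fy=k,interpolation=cv2.INTER_CUBIC);x=226
    im=np.clip(im.astype(float)*1.6,0,255).astype(np.uint8)
    for i,p in enumerate(P):
        u,v=proj(c,[*(o+R@p[:2]),p[2]]);cv2.circle(im,(int((u-x+.5)*k),int((v-y+.5)*k)),3,(0,0,255) if i<3 else(255,0,0) if i<5 else (0,200,0),-1)
    outs.append(im)
cv2.imwrite("pics/ov.png",np.hstack(outs))
```

```text
bar scene [ 0.5618 -0.0876  0.075 ] [ 0.5227 -0.1094  0.075 ] [ 0.5423 -0.0985  0.075 ] 0.5098176492592285
(array([ 0.5641, -0.0899,  0.0781]), np.float64(0.0016389167293179385))
(array([ 0.5161, -0.1064,  0.0681]), np.float64(0.0008979150478355469))
[[249, 221], [265, 246], [205, 271], [189, 242]]
[[ 0.5081 -0.0081  0.008 ]
 [ 0.6084 -0.0296  0.008 ]
 [ 0.5847 -0.1929  0.008 ]
 [ 0.4775 -0.1761  0.008 ]]
```

View pics/ov.png

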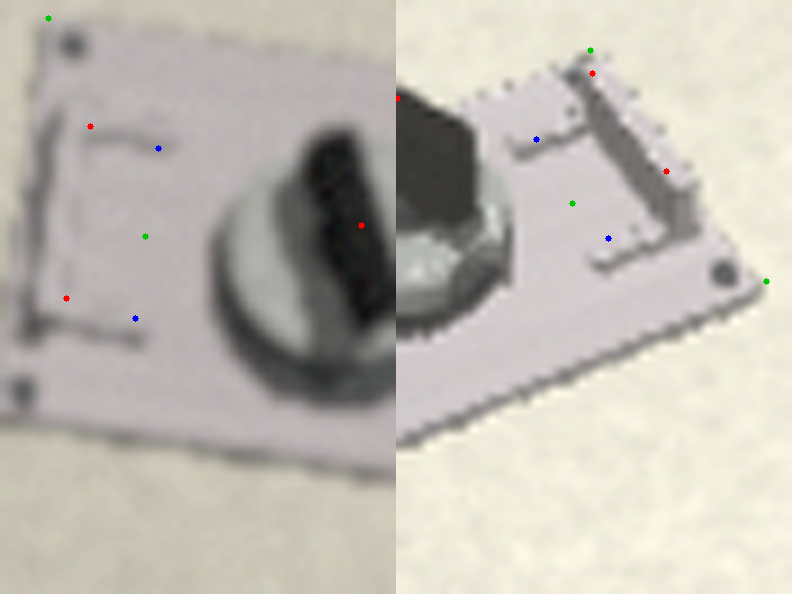

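The overlay agrees with the image to within about a pixel: the lip edges and the fence's inner top edge lie on the projected points. Dock origin is ≈(0.541,-0.099) with yaw ≈-0.145. The triangulated caps are at z=32 mm, which is right. Now I move toward the cassette.

```bash
cat >> h.py <<'E'
def delta(x,y,z,yaw):
    from scipy.spatial.transform import Rotation as Ro
    o=robot.observe();R=Ro.from_euler("xyz",o["tool_rot"]);d=R.inv().apply(np.array([x,y,z])-o["tool_pos"])
    w=(R.inv()*Ro.from_euler("xyz",[np.pi,0,yaw])).as_rotvec()
    print("t %.2f"%o["time"],"pos",np.round(o["tool_pos"],4),"rot",np.round(o["tool_rot"],4),"F",np.round(o["contact_force"],2),"T",np.round(o["torque"],3),"\n delta tool",np.round(d,4),np.round(w,4),"len %.3f"%np.linalg.norm(d),"q6 %.2f"%o["qpos"][5])
E
python3 drive.py '[[[0.034,-0.015,0,0,0,0],[0.034,-0.015,0,0,0,0],[0.034,-0.015,0,0,0,0],[0.034,-0.015,0,0,0,0],[0.034,-0.015,0,0,0,0],[0.034,-0.015,0,0,0,0],[0.034,-0.015,0,0,0,0],[0.034,-0.015,0,0,0,0]]]' 0.075
python3 -c "
from h import *
delta(.4705,.2684,.15,1.0)"
```

```text
time: 0.97
tool_pos: [0.4253, -0.239, 0.2457]
tool_rot: [3.141, -0.0, 0.464]
contact_force: [0.8, -0.8, -0.6]
opening: 0.0753
grip_force: 0.0
t 0.97 pos [ 0.4253 -0.239   0.2457] rot [ 3.1412e+00 -1.0000e-04  4.6370e-01] F [ 0.77 -0.76 -0.57] T [-0.029 -0.072  0.008] 
 delta tool [ 0.2673 -0.4336  0.0955] [ 4.000e-04 -0.000e+00 -5.363e-01] len 0.518 q6 0.44
```

```bash
python3 drive.py '[[[0.021,-0.034,0,0,0,0],[0.021,-0.034,0,0,0,0],[0.021,-0.034,0,0,0,0],[0.021,-0.034,0,0,0,0],[0.021,-0.034,0,0,0,0],[0.021,-0.034,0,0,0,0],[0.021,-0.034,0,0,0,0],[0.021,-0.034,0,0,0,0]]]'
python3 drive.py '[[[0,0,0,0,0,-0.12],[0,0,0,0,0,-0.12],[0,0,0,0,0,-0.12],[0,0,0,0,0,-0.12],[0,0,0,0,0,-0.0563]]]'
python3 -c "
from h import *
delta(.4705,.2684,.10,1.0)"
```

```text
time: 1.63
tool_pos: [0.4528, 0.0799, 0.2457]
tool_rot: [3.141, -0.0, 0.464]
contact_force: [0.5, -0.6, -0.0]
opening: 0.0752
grip_force: 0.0
time: 2.05
tool_pos: [0.4529, 0.0781, 0.2455]
tool_rot: [3.142, 0.0, 1.007]
contact_force: [0.4, 0.3, 0.2]
opening: 0.0752
grip_force: 0.0
t 2.05 pos [0.4529 0.0781 0.2455] rot [3.1416e+00 1.0000e-04 1.0069e+00] F [0.37 0.31 0.16] T [-0.029 -0.082 -0.005] 
 delta tool [ 0.1702 -0.0868  0.1454] [0.     0.0001 0.0069] len 0.240 q6 0.57
```

```bash
python3 drive.py '[[[0.0213,-0.0108,0.018,0,0,0],[0.0213,-0.0108,0.018,0,0,0],[0.0213,-0.0108,0.018,0,0,0],[0.0213,-0.0108,0.018,0,0,0],[0.0213,-0.0108,0.018,0,0,0],[0.0213,-0.0108,0.018,0,0,0],[0.0213,-0.0108,0.018,0,0,0],[0.0213,-0.0108,0.018,0,0,0]]]'
python3 drive.py '[[[0,0,0,0,0,0],[0,0,0,0,0,0]]]'
python3 - <<'E'
from h import *
delta(.4705,.2684,.028,1.0)
t=robot.read_camera("top");s=robot.read_camera("scene")
k=9
a=t["image"][228:272,150:194,::-1];b=s["image"][150:194,292:336,::-1]
cv2.imwrite("pics/pre.png",cv2.resize(np.clip(np.hstack([a,b])*1.5,0,255).astype(np.uint8),None,fx=k,fy=k,interpolation=cv2.INTER_CUBIC))
E
```

```text
time: 2.72
tool_pos: [0.4723, 0.2691, 0.1005]
tool_rot: [3.141, 0.0, 1.0]
contact_force: [0.3, -0.4, -0.1]
opening: 0.0753
grip_force: 0.0
time: 2.88
tool_pos: [0.4716, 0.2685, 0.1003]
tool_rot: [-3.14, 0.002, 1.002]
contact_force: [0.3, -0.1, -0.2]
opening: 0.0749
grip_force: 0.0
t 2.88 pos [0.4716 0.2685 0.1003] rot [-3.1402e+00  2.3000e-03  1.0023e+00] F [ 0.31 -0.11 -0.16] T [-0.039  0.001  0.007] 
 delta tool [-0.0005 -0.0007  0.0723] [-0.0014  0.0023  0.0023] len 0.072 q6 0.95
```

View pics/pre.png

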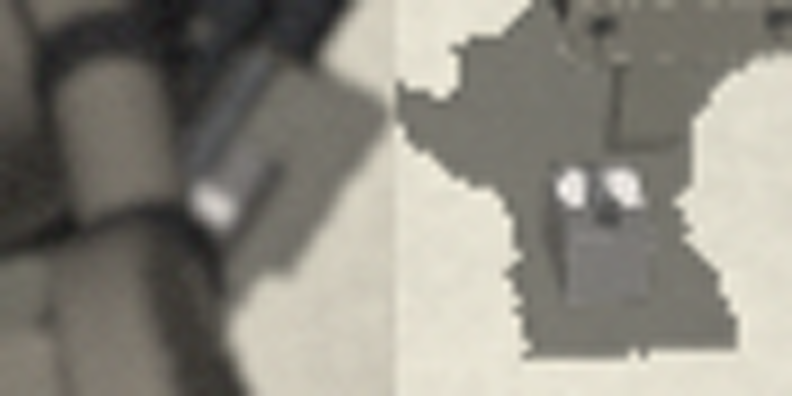

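The gripper stands above the cassette, which sits in its shadow in the scene half at about (600,240). I'll go down and grip.

```bash
python3 drive.py '[[[0,0,0.012,0,0,0],[0,0,0.012,0,0,0],[0,0,0.012,0,0,0],[0,0,0.012,0,0,0],[0,0,0.012,0,0,0],[0,0,0.012,0,0,0],[0,0,0,0,0,0]]]'
python3 drive.py '[[[0,0,0,0,0,0],[0,0,0,0,0,0],[0,0,0,0,0,0],[0,0,0,0,0,0],[0,0,0,0,0,0],[0,0,0,0,0,0]]]' 0.03 15
python3 drive.py '[[[0,0,0,0,0,0],[0,0,0,0,0,0],[0,0,0,0,0,0],[0,0,-0.01,0,0,0],[0,0,-0.02,0,0,0],[0,0,-0.03,0,0,0],[0,0,-0.02,0,0,0],[0,0,0,0,0,0]]]'
python3 - <<'E'
from h import *
delta(.5484,-.0485,.11,1.426)
t=robot.read_camera("top");s=robot.read_camera("scene")
E
```

```text
time: 3.57
tool_pos: [0.4719, 0.2665, 0.0287]
tool_rot: [-3.141, 0.002, 0.999]
contact_force: [0.3, -0.6, -0.1]
opening: 0.0748
grip_force: 0.0
time: 4.07
tool_pos: [0.4725, 0.2681, 0.0299]
tool_rot: [3.141, -0.0, 1.0]
contact_force: [0.3, -0.2, 2.9]
opening: 0.0402
grip_force: 15.6
time: 4.73
tool_pos: [0.4747, 0.2689, 0.114]
tool_rot: [3.137, -0.006, 1.0]
contact_force: [1.0, 0.8, -0.5]
opening: 0.0403
grip_force: 15.0
t 4.73 pos [0.4747 0.2689 0.114 ] rot [ 3.1369 -0.0063  1.0002] F [ 1.05  0.82 -0.49] T [-0.    -0.114 -0.019] 
 delta tool [-0.2273  0.2334  0.0036] [ 0.006  -0.0052 -0.4258] len 0.326 q6 0.95
```

```bash
python3 drive.py '[[[-0.0275,0.028,0,0,0,0],[-0.0275,0.028,0,0,0,0],[-0.0275,0.028,0,0,0,0],[-0.0275,0.028,0,0,0,0],[-0.0275,0.028,0,0,0,0],[-0.0275,0.028,0,0,0,0],[-0.0275,0.028,0,0,0,0],[-0.0275,0.028,0,0,0,0]]]'
python3 drive.py '[[[0,0,0,0,0,-0.1064],[0,0,0,0,0,-0.1064],[0,0,0,0,0,-0.1064],[0,0,0,0,0,-0.1064],[0,0,0,0,0,0],[0,0,0,0,0,0]]]'
python3 -c "
from h import *
delta(.5484,-.0485,.085,1.426)"
```

```text
time: 5.5
tool_pos: [0.5411, -0.04, 0.1078]
tool_rot: [-3.139, 0.001, 1.0]
contact_force: [1.7, 0.6, -0.9]
opening: 0.0399
grip_force: 15.0
time: 6.0
tool_pos: [0.5412, -0.0381, 0.1082]
tool_rot: [-3.139, -0.0, 1.423]
contact_force: [-1.5, -0.0, -0.6]
opening: 0.0397
grip_force: 15.0
t 6.00 pos [ 0.5412 -0.0381  0.1082] rot [-3.139  -0.      1.4225] F [-1.54 -0.04 -0.57] T [-0.042 -0.07  -0.053] 
 delta tool [-0.0092  0.0087  0.0232] [-0.0026 -0.     -0.0035] len 0.026 q6 -0.06
```

```bash
python3 drive.py '[[[-0.003,0.003,0.011,-0.0026,0,0],[-0.003,0.003,0.011,0,0,0],[-0.003,0.0027,0.011,0,0,-0.003],[0,0,0.009,0,0,0],[0,0,0,0,0,0],[0,0,0,0,0,0],[0,0,0,0,0,0]]]'
python3 - <<'E'
from h import *
delta(.5484,-.0485,.066,1.426)
t=robot.read_camera("top");s=robot.read_camera("scene")
o=robot.observe()["tool_pos"]
k=6
a=t["image"][185:255,280:345,::-1];b=s["image"][200:270,215:280,::-1]
print(proj(t,o),proj(s,o))
cv2.imwrite("pics/over.png",cv2.resize(np.clip(np.hstack([a,b])*1.6,0,255).astype(np.uint8),None,fx=k,fy=k,interpolation=cv2.INTER_CUBIC))
E
```

```text
time: 6.58
tool_pos: [0.5495, -0.0483, 0.0676]
tool_rot: [3.139, 0.0, 1.428]
contact_force: [1.0, 1.0, -0.5]
opening: 0.0401
grip_force: 15.0
t 6.58 pos [ 0.5495 -0.0483  0.0676] rot [3.139  0.     1.4284] F [ 0.96  1.01 -0.52] T [-0.003 -0.131 -0.045] 
 delta tool [-0.0003 -0.001   0.0016] [0.0025 0.     0.0024] len 0.002 q6 -0.08
(np.float64(306.8070512701767), np.float64(213.30332940756406)) (np.float64(244.96995086550896), np.float64(219.6205676877908))
```

View pics/over.png

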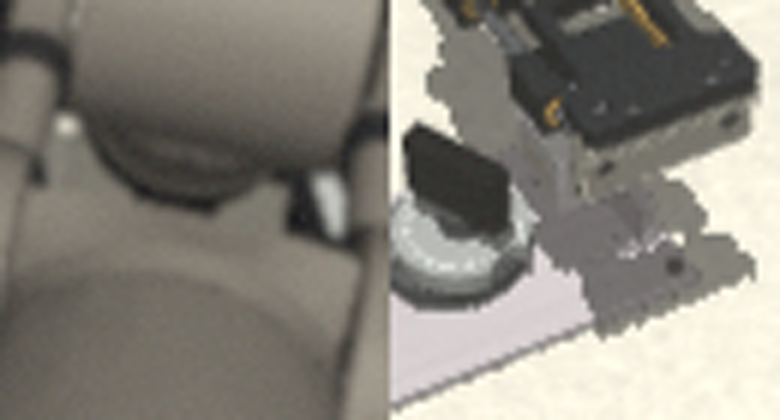

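The gripper hides the pocket in both views. The knob bar and disc are clear of the hand in the scene half, at about (455,180). I'll lower it in small steps and watch the force.

```bash
python3 drive.py '[[[0,-0.001,0.004,0.0025,0,0.0024],[0,0,0.004,0,0,0],[0,0,0.004,0,0,0],[0,0,0.004,0,0,0],[0,0,0.004,0,0,0],[0,0,0.003,0,0,0],[0,0,0,0,0,0]]]'
python3 drive.py '[[[0,0,0.001,0,0,0],[0,0,0.001,0,0,0],[0,0,0.001,0,0,0],[0,0,0,0,0,0]]]'
python3 -c "
from h import *
delta(.5484,-.0485,.038,1.426)"
```

```text
time: 7.27
tool_pos: [0.548, -0.0482, 0.0437]
tool_rot: [-3.14, -0.0, 1.426]
contact_force: [-0.3, 1.1, -0.3]
opening: 0.0399
grip_force: 15.0
time: 7.6
tool_pos: [0.5484, -0.0482, 0.0415]
tool_rot: [3.141, 0.0, 1.426]
contact_force: [0.3, 0.2, -0.9]
opening: 0.0398
grip_force: 15.0
t 7.60 pos [ 0.5484 -0.0482  0.0415] rot [3.1415e+00 1.0000e-04 1.4263e+00] F [ 0.28  0.16 -0.93] T [-0.03  -0.061  0.034] 
 delta tool [-0.0003 -0.      0.0035] [0.0001 0.0001 0.0003] len 0.003 q6 -0.08
```

No contact so far and the cassette bottom is below the lip tops, so it has entered the pocket. Final lowering:

```bash
python3 drive.py '[[[0,0,0.001,0,0,0],[0,0,0.001,0,0,0],[0,0,0,0,0,0],[0,0,0,0,0,0]]]'
python3 drive.py '[[[0,0,0.0008,0,0,0],[0,0,0,0,0,0],[0,0,0,0,0,0]]]'
```

```text
time: 7.93
tool_pos: [0.5484, -0.0482, 0.0395]
tool_rot: [3.142, 0.0, 1.426]
contact_force: [0.6, 0.4, -1.2]
opening: 0.04
grip_force: 15.0
time: 8.18
tool_pos: [0.5484, -0.0483, 0.0387]
tool_rot: [3.141, 0.0, 1.426]
contact_force: [0.5, -0.3, -1.4]
opening: 0.04
grip_force: 15.0
```

```bash
python3 drive.py '[[[0,0,0.0006,0,0,0],[0,0,0,0,0,0],[0,0,0,0,0,0]]]'
python3 drive.py '[[[0,0,0.0005,0,0,0],[0,0,0,0,0,0],[0,0,0,0,0,0]]]'
```

```text
time: 8.43
tool_pos: [0.5484, -0.0482, 0.0381]
tool_rot: [3.142, 0.0, 1.426]
contact_force: [0.1, 0.3, -0.7]
opening: 0.0399
grip_force: 15.0
time: 8.68
tool_pos: [0.5485, -0.0483, 0.0379]
tool_rot: [3.141, 0.0, 1.426]
contact_force: [-1.5, 0.2, 3.4]
opening: 0.0396
grip_force: 15.0
```

The cassette touches the floor at the expected height (0.038) with about 4 N. I release it and back straight up.

```bash
python3 drive.py '[[[0,0,0,0,0,0],[0,0,0,0,0,0],[0,0,0,0,0,0],[0,0,0,0,0,0]]]' 0.06
python3 drive.py '[[[0,0,-0.01,0,0,0],[0,0,-0.02,0,0,0],[0,0,-0.03,0,0,0],[0,0,-0.03,0,0,0],[0,0,-0.03,0,0,0],[0,0,-0.02,0,0,0]]]'
python3 drive.py '[[[-0.04,0,0,0,0,0],[-0.04,0,0,0,0,0],[-0.04,0,0,0,0,0],[-0.04,0,0,0,0,0],[-0.04,0,0,0,0,0],[-0.02,0,0,0,0,0],[0,0,0,0,0,0],[0,0,0,0,0,0]]]'
python3 - <<'E'
from h import *
delta(.541,-.099,.17,3.43)
t=robot.read_camera("top");s=robot.read_camera("scene")
k=6
a=t["image"][188:258,284:350,::-1];b=s["image"][205:275,210:276,::-1]
cv2.imwrite("pics/placed.png",cv2.resize(np.clip(np.hstack([a,b])*1.5,0,255).astype(np.uint8),None,fx=k,fy=k,interpolation=cv2.INTER_CUBIC))
E
```

```text
time: 9.02
tool_pos: [0.5485, -0.0483, 0.0375]
tool_rot: [3.141, 0.0, 1.426]
contact_force: [-0.2, -0.6, -0.3]
opening: 0.0587
grip_force: 0.0
time: 9.52
tool_pos: [0.5492, -0.0484, 0.1814]
tool_rot: [3.137, 0.0, 1.426]
contact_force: [0.5, -0.2, -0.5]
opening: 0.0599
grip_force: 0.0
time: 10.18
tool_pos: [0.5163, -0.2668, 0.178]
tool_rot: [3.141, -0.0, 1.424]
contact_force: [0.3, 1.2, -0.3]
opening: 0.06
grip_force: 0.0
t 10.18 pos [ 0.5163 -0.2668  0.178 ] rot [ 3.1413e+00 -2.0000e-04  1.4238e+00] F [ 0.32  1.19 -0.28] T [-0.014 -0.057  0.01 ] 
 delta tool [ 0.1696 -0.0002  0.008 ] [ 4.0000e-04  2.0000e-04 -2.0062e+00] len 0.170 q6 -0.46
```

View pics/placed.png

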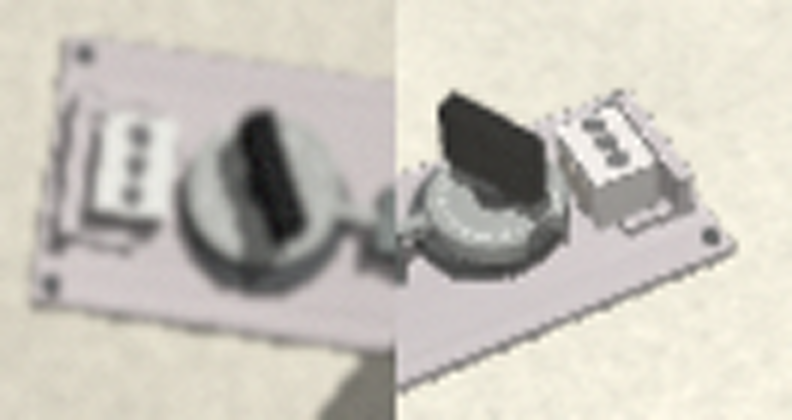

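In both views the cassette sits flat in the pocket between the lips, clear of the fence, with its caps row square to the dock (caps at crop (138,160) and (605,140)). Next I turn the wrist back so that one grasp can cover the full clockwise turn.

```bash
python3 drive.py '[[[0,0,0,0,0,-0.12],[0,0,0,0,0,-0.12],[0,0,0,0,0,-0.12],[0,0,0,0,0,-0.12],[0,0,0,0,0,-0.12],[0,0,0,0,0,-0.12],[0,0,0,0,0,-0.12],[0,0,0,0,0,-0.12]]]' 0.045
python3 drive.py '[[[0,0,0,0,0,-0.12],[0,0,0,0,0,-0.12],[0,0,0,0,0,-0.12],[0,0,0,0,0,-0.12],[0,0,0,0,0,-0.12],[0,0,0,0,0,-0.12],[0,0,0,0,0,-0.12],[0,0,0,0,0,-0.12]]]'
python3 - <<'E'
from h import *
t=robot.read_camera("top");s=robot.read_camera("scene")
I=t["image"].astype(int);J=s["image"].astype(int)
for th in(60,90,110):
    c,m=blob(I.sum(2)<th,312,198,36,38);r=cv2.minAreaRect(c);v=cv2.fitLine(c,cv2.DIST_L2,0,.01,.01).ravel()
    p=[plane(t,r[0][0]+k*v[0],r[0][1]+k*v[1],.075)for k in(-9,9)];d=p[0]-p[1];print(r,np.arctan(d[1]/d[0]),(p[0]+p[1])/2)
c,m=blob(J.sum(2)<150,205,215,40,40);x,y,w,h=cv2.boundingRect(c)
q=c[:,0];tops=[(u,q[q[:,0]==u][:,1].min())for u in range(x+2,x+w-1)];f=np.polyfit(*np.array(tops).T,1);print(x,w,tops)
e=[plane(s,u,np.polyval(f,u),.075)for u in(x-.5,x+w-.5)];d=e[1]-e[0];print(e,np.arctan(d[1]/d[0]))
delta(.541,-.099,.10,3.45)
E
```

```text
time: 10.95
tool_pos: [0.5172, -0.264, 0.178]
tool_rot: [3.141, -0.0, 2.395]
contact_force: [-0.4, 0.1, -0.3]
opening: 0.0449
grip_force: 0.0
time: 11.62
tool_pos: [0.5172, -0.264, 0.178]
tool_rot: [3.141, 0.0, -2.928]
contact_force: [-0.2, 0.1, -0.2]
opening: 0.0452
grip_force: 0.0
((327.8175048828125, 220.24815368652344), (12.986235618591309, 2.0504584312438965), 70.01689147949219) 0.35562613127817605 [ 0.53277076 -0.09545875  0.075     ]
((328.0854187011719, 217.47332763671875), (19.328222274780273, 5.488259792327881), 72.6459732055664) 0.2597730944750464 [ 0.53914775 -0.09617532  0.075     ]
((327.9000244140625, 217.70001220703125), (19.60611915588379, 6.324555397033691), 71.56504821777344) 0.2594357782985358 [ 0.53862619 -0.09574541  0.075     ]
217 18 [(219, np.int32(221)), (220, np.int32(221)), (221, np.int32(222)), (222, np.int32(222)), (223, np.int32(223)), (224, np.int32(223)), (225, np.int32(224)), (226, np.int32(224)), (227, np.int32(225)), (228, np.int32(225)), (229, np.int32(226)), (230, np.int32(226)), (231, np.int32(227)), (232, np.int32(227)), (233, np.int32(228))]
[array([ 0.5122981 , -0.10837222,  0.075     ]), array([ 0.5660097 , -0.09074351,  0.075     ])] 0.3171329583453861
t 11.72 pos [ 0.5172 -0.2642  0.178 ] rot [ 3.1415e+00  2.0000e-04 -2.9333e+00] F [-0.07  0.25  0.31] T [ 0.107 -0.149 -0.05 ] 
 delta tool [-0.0574  0.1567  0.078 ] [ 1.000e-04  2.000e-04 -1.001e-01] len 0.184 q6 -2.38
```

```bash
python3 drive.py '[[[-0.0115,0.0313,0.01,0,0,0],[-0.0115,0.0313,0.01,0,0,0],[-0.0115,0.0313,0.01,0,0,0],[-0.0115,0.0313,0.01,0,0,0],[-0.0115,0.0313,0.01,0,0,0],[0,0,0,0,0,-0.1],[0,0,0,0,0,0],[0,0,0,0,0,0]]]'
python3 -c "
from h import *
delta(.5405,-.0985,.064,3.45)"
```

```text
time: 12.38
tool_pos: [0.5415, -0.1002, 0.128]
tool_rot: [-3.141, 0.0, -2.84]
contact_force: [-0.9, -0.8, -0.2]
opening: 0.045
grip_force: 0.0
t 12.38 pos [ 0.5415 -0.1002  0.128 ] rot [-3.1410e+00  4.0000e-04 -2.8398e+00] F [-0.86 -0.81 -0.2 ] T [ 0.136 -0.083  0.004] 
 delta tool [0.0004 0.002  0.064 ] [-0.0006  0.0004 -0.0066] len 0.064 q6 -2.19
```

```bash
python3 drive.py '[[[0,0.002,0.01,0,0,0],[0,0,0.014,0,0,0],[0,0,0.014,0,0,0],[0,0,0.014,0,0,0],[0,0,0.01,0,0,0],[0,0,0.002,0,0,0],[0,0,0,0,0,0],[0,0,0,0,0,0]]]'
python3 drive.py '[[[0,0,0,0,0,0],[0,0,0,0,0,0],[0,0,0,0,0,0],[0,0,0,0,0,0],[0,0,0,0,0,0],[0,0,0,0,0,0],[0,0,0,0,0,0],[0,0,0,0,0,0]]]' 0.006 20
python3 -c "
from h import *
delta(.5405,-.0985,.064,3.45)"
```

```text
time: 13.05
tool_pos: [0.5409, -0.0996, 0.064]
tool_rot: [-3.141, 0.001, -2.838]
contact_force: [-0.4, 0.3, -0.6]
opening: 0.0449
grip_force: 0.0
time: 13.72
tool_pos: [0.5409, -0.0994, 0.0639]
tool_rot: [-3.141, 0.001, -2.837]
contact_force: [-0.6, -2.0, 1.4]
opening: 0.013
grip_force: 20.0
t 13.72 pos [ 0.5409 -0.0994  0.0639] rot [-3.1408e+00  5.0000e-04 -2.8370e+00] F [-0.6  -2.03  1.41] T [-0.27  -0.132 -0.058] 
 delta tool [ 0.0001  0.001  -0.0001] [-0.0008  0.0005 -0.0038] len 0.001 q6 -2.20
```

The bar is gripped (13 mm opening) with little side force. Turning clockwise (+rz in the tool frame), first 0.8 rad, then in smaller steps.

```bash
python3 drive.py '[[[0,0,0,0,0,0.1],[0,0,0,0,0,0.1],[0,0,0,0,0,0.1],[0,0,0,0,0,0.1],[0,0,0,0,0,0.1],[0,0,0,0,0,0.1],[0,0,0,0,0,0.1],[0,0,0,0,0,0.1]]]'
python3 -c "
from h import *
delta(.5409,-.0994,.064,2.2)"
python3 drive.py '[[[0,0,0,0,0,0.05],[0,0,0,0,0,0.05],[0,0,0,0,0,0.05]]]'
python3 - <<'E'
from h import *
delta(.5409,-.0994,.064,2.2)
t=robot.read_camera("top");s=robot.read_camera("scene")
k=6
a=t["image"][188:258,305:371,::-1];b=s["image"][205:275,185:251,::-1]
cv2.imwrite("pics/turn1.png",cv2.resize(np.clip(np.hstack([a,b])*1.5,0,255).astype(np.uint8),None,fx=k,fy=k,interpolation=cv2.INTER_CUBIC))
E
```

```text
time: 14.38
tool_pos: [0.5409, -0.1, 0.0639]
tool_rot: [-3.141, 0.001, 2.642]
contact_force: [0.9, -3.8, 1.2]
opening: 0.0129
grip_force: 20.0
t 14.38 pos [ 0.5409 -0.1     0.0639] rot [-3.1406e+00  1.4000e-03  2.6420e+00] F [ 0.91 -3.85  1.23] T [-0.666 -0.189  0.163] 
 delta tool [ 0.0003  0.0005 -0.0001] [-0.0007  0.0016  0.442 ] len 0.001 q6 -1.39
time: 14.63
tool_pos: [0.5408, -0.1, 0.0639]
tool_rot: [-3.141, 0.002, 2.494]
contact_force: [0.3, -4.4, 0.6]
opening: 0.013
grip_force: 20.0
t 14.63 pos [ 0.5408 -0.1     0.0639] rot [-3.1407e+00  1.5000e-03  2.4942e+00] F [ 0.27 -4.36  0.61] T [-0.799  0.065  0.159] 
 delta tool [ 0.0003  0.0005 -0.0001] [-0.0006  0.0016  0.2942] len 0.001 q6 -1.24
```

View pics/turn1.png

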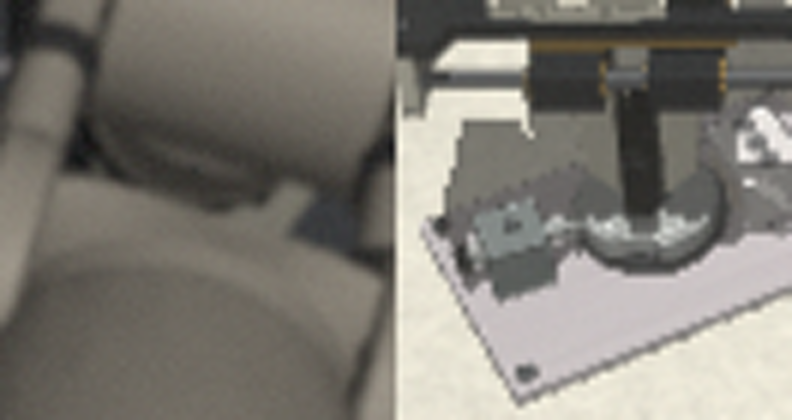

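In the scene half, the pin bracket is at (515,245) with the pin's dark tail behind it at (465,262), i.e. scene px (196,249). The tail should move about 6 mm toward the disc when the pin drops. I'll turn in steps, watching the torque and the tail.

```bash
cat > mon.py <<'E'
from h import *
o=robot.observe();T=o["torque"][2]
s=robot.read_camera("scene");J=s["image"][238:262,186:212].astype(float).sum(2)
r=np.load("ref.npy") if __import__("os").path.exists("ref.npy") else J
np.save("ref.npy",r) 
d=np.abs(J-r);print("MON t%.2f yaw %.3f Tz %.3f tail diff %.1f max %.0f"%(o["time"],o["tool_rot"][2],T,d[7:16,6:13].mean(),d.max()),"eff6 %.3f"%o["joint_efforts"][5])
E
python3 mon.py
for i in 1; do :; done
python3 drive.py '[[[0,0,0,0,0,0.05],[0,0,0,0,0,0.05],[0,0,0,0,0,0.05]]]' | grep rot; python3 mon.py
python3 drive.py '[[[0,0,0,0,0,0.05],[0,0,0,0,0,0.05]]]' | grep rot; python3 mon.py
python3 drive.py '[[[0,0,0,0,0,0.05],[0,0,0,0,0,0.05]]]' | grep rot; python3 mon.py
```

```text
MON t14.73 yaw 2.495 Tz -0.031 tail diff 0.0 max 0 eff6 0.500
tool_rot: [-3.141, 0.002, 2.345]
MON t15.03 yaw 2.345 Tz 0.182 tail diff 8.3 max 198 eff6 -0.649
tool_rot: [-3.141, 0.002, 2.245]
MON t15.25 yaw 2.245 Tz 0.182 tail diff 8.5 max 208 eff6 -0.714
tool_rot: [-3.141, 0.002, 2.145]
MON t15.47 yaw 2.145 Tz 0.078 tail diff 11.6 max 212 eff6 -0.774
```

```bash
python3 drive.py '[[[0,0,0,0,0,0.04]]]' | grep rot; python3 mon.py
python3 drive.py '[[[0,0,0,0,0,0.04]]]' | grep rot; python3 mon.py
python3 drive.py '[[[0,0,0,0,0,0.04]]]' | grep rot; python3 mon.py
python3 - <<'E'
from h import *
s=robot.read_camera("scene");s0=cv2.imread("pics/scene0.png")[232:268,182:226]
a=s["image"][232:268,182:226,::-1]
cv2.imwrite("pics/pin1.png",cv2.resize(np.clip(np.hstack([s0,a])*1.5,0,255).astype(np.uint8),None,fx=9,fy=9,interpolation=cv2.INTER_CUBIC))
E
```

```text
tool_rot: [-3.141, 0.002, 2.107]
MON t15.60 yaw 2.107 Tz 0.133 tail diff 8.3 max 215 eff6 -0.778
tool_rot: [-3.141, 0.002, 2.067]
MON t15.73 yaw 2.067 Tz 0.231 tail diff 8.2 max 214 eff6 -0.792
tool_rot: [-3.141, 0.002, 2.027]
MON t15.87 yaw 2.027 Tz 0.172 tail diff 8.6 max 214 eff6 -0.811
```

View pics/pin1.png

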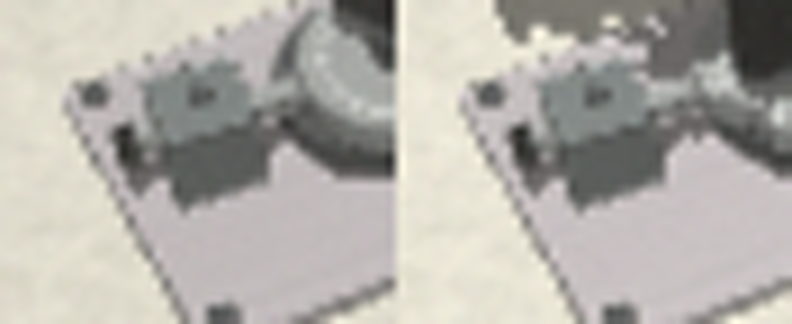

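In the right half (now) the pin's tail stands where it did at the start (left half, ≈(125,150)), so the pin is still on the rim. I'll track the tail centroid and go on.

```bash
cat > mon.py <<'E'
from h import *
o=robot.observe();T=[]
for i in range(2):
    s=robot.read_camera("scene");
    w=np.clip(330-s["image"][243:254,190:200].astype(float).sum(2),0,None);y,x=np.mgrid[243:254,190:200]
    T.append(((w*x).sum()/w.sum(),(w*y).sum()/w.sum(),w.sum()))
    T[-1]+=(robot.observe()["torque"][2],)
print("MON t%.2f yaw %.3f Tz %.3f"%(o["time"],o["tool_rot"][2],o["torque"][2]),np.round(T,2).tolist())
E
python3 mon.py
python3 drive.py '[[[0,0,0,0,0,0.04],[0,0,0,0,0,0.04]]]' | grep rot; python3 mon.py
python3 drive.py '[[[0,0,0,0,0,0.04],[0,0,0,0,0,0.04]]]' | grep rot; python3 mon.py
python3 drive.py '[[[0,0,0,0,0,0.04],[0,0,0,0,0,0.04]]]' | grep rot; python3 mon.py
```

```text
MON t15.97 yaw 2.026 Tz -0.128 [[196.32, 248.02, 4994.0, -0.14], [196.32, 248.01, 5028.0, -0.19]]
tool_rot: [-3.141, 0.002, 1.946]
MON t16.23 yaw 1.946 Tz 0.079 [[196.32, 248.01, 5015.0, -0.09], [196.31, 248.02, 4973.0, -0.11]]
tool_rot: [-3.141, 0.002, 1.866]
MON t16.50 yaw 1.866 Tz 0.172 [[196.31, 248.01, 5004.0, -0.13], [196.32, 248.02, 4971.0, -0.07]]
tool_rot: [-3.141, 0.002, 1.785]
MON t16.77 yaw 1.785 Tz 0.007 [[196.37, 248.0, 4941.0, -0.19], [196.44, 247.89, 4668.0, -0.18]]
```

The tail centroid, stable to 0.01 px until now, has begun to move. Small steps from here.

```bash
for k in 1; do :; done
python3 drive.py '[[[0,0,0,0,0,0.04]]]' | grep rot; python3 mon.py
python3 drive.py '[[[0,0,0,0,0,0.04]]]' | grep rot; python3 mon.py
python3 drive.py '[[[0,0,0,0,0,0.04]]]' | grep rot; python3 mon.py
```

```text
tool_rot: [-3.141, 0.002, 1.747]
MON t16.95 yaw 1.747 Tz -0.029 [[196.47, 247.84, 4701.0, -0.16], [196.51, 247.76, 4823.0, -0.25]]
tool_rot: [-3.141, 0.002, 1.707]
MON t17.13 yaw 1.707 Tz 0.017 [[196.58, 247.64, 4554.0, -0.21], [196.68, 247.64, 4637.0, -0.21]]
tool_rot: [-3.141, 0.002, 1.667]
MON t17.32 yaw 1.667 Tz 0.007 [[196.73, 247.52, 4570.0, -0.12], [196.84, 247.61, 4589.0, -0.16]]
```

```bash
python3 drive.py '[[[0,0,0,0,0,0.04]]]' | grep rot; python3 mon.py
python3 drive.py '[[[0,0,0,0,0,0.04]]]' | grep rot; python3 mon.py
python3 drive.py '[[[0,0,0,0,0,0.03]]]' | grep rot; python3 mon.py
python3 drive.py '[[[0,0,0,0,0,0.03]]]' | grep rot; python3 mon.py
```

```text
tool_rot: [-3.141, 0.002, 1.627]
MON t17.50 yaw 1.627 Tz 0.095 [[196.88, 247.59, 4531.0, -0.16], [196.94, 247.43, 4388.0, -0.16]]
tool_rot: [-3.141, 0.002, 1.587]
MON t17.68 yaw 1.587 Tz 0.055 [[197.03, 247.36, 4452.0, -0.09], [197.09, 247.27, 4240.0, -0.14]]
tool_rot: [-3.141, 0.002, 1.557]
MON t17.87 yaw 1.557 Tz 0.085 [[197.15, 247.18, 4279.0, -0.08], [197.15, 247.16, 4344.0, -0.17]]
tool_rot: [-3.141, 0.002, 1.527]
MON t18.05 yaw 1.527 Tz 0.035 [[197.22, 247.18, 4351.0, -0.08], [197.28, 247.17, 4264.0, -0.15]]
```

```bash
python3 drive.py '[[[0,0,0,0,0,0.02]]]' | grep rot; python3 mon.py
python3 drive.py '[[[0,0,0,0,0,0.02]]]' | grep rot; python3 mon.py
python3 drive.py '[[[0,0,0,0,0,0.02]]]' | grep rot; python3 mon.py
python3 - <<'E'
from h import *
s=robot.read_camera("scene");s0=cv2.imread("pics/scene0.png")[232:268,182:226]
a=s["image"][232:268,182:226,::-1]
cv2.imwrite("pics/pin2.png",cv2.resize(np.clip(np.hstack([s0,a])*1.5,0,255).astype(np.uint8),None,fx=9,fy=9,interpolation=cv2.INTER_CUBIC))
E
```

```text
tool_rot: [-3.141, 0.002, 1.507]
MON t18.23 yaw 1.507 Tz -0.020 [[197.29, 247.15, 4214.0, -0.01], [197.29, 247.15, 4295.0, -0.08]]
tool_rot: [-3.141, 0.002, 1.487]
MON t18.42 yaw 1.487 Tz 0.053 [[197.3, 247.02, 4023.0, -0.02], [197.33, 247.03, 3932.0, -0.1]]
tool_rot: [-3.141, 0.002, 1.467]
MON t18.60 yaw 1.467 Tz 0.048 [[197.35, 247.01, 4031.0, -0.01], [197.38, 246.99, 4021.0, -0.07]]
```

View pics/pin2.png

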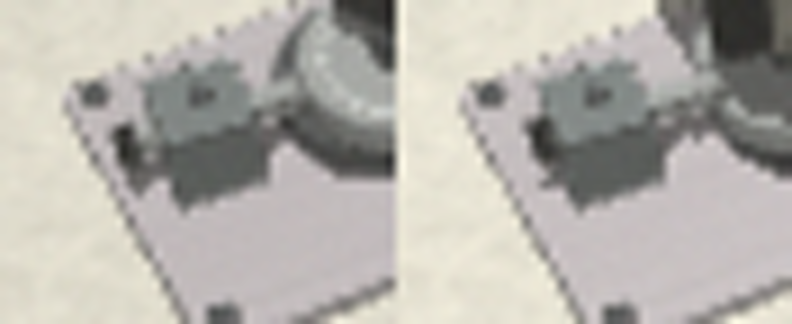

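The tail has moved from (125,150) to about (145,140) in the crop, roughly 2.1 px or 6 mm, so the pin is nearly at the bottom. A few finer steps to confirm it levels off.

```bash
python3 drive.py '[[[0,0,0,0,0,0.015]]]' | grep rot; python3 mon.py
python3 drive.py '[[[0,0,0,0,0,0.015]]]' | grep rot; python3 mon.py
python3 drive.py '[[[0,0,0,0,0,0.015]]]' | grep rot; python3 mon.py
```

```text
tool_rot: [-3.141, 0.002, 1.452]
MON t18.83 yaw 1.452 Tz 0.048 [[197.42, 247.0, 4002.0, -0.04], [197.43, 247.01, 3989.0, -0.07]]
tool_rot: [-3.141, 0.002, 1.437]
MON t19.02 yaw 1.437 Tz 0.067 [[197.43, 246.98, 3935.0, 0.04], [197.43, 247.0, 3930.0, -0.03]]
tool_rot: [-3.141, 0.002, 1.422]
MON t19.20 yaw 1.422 Tz 0.088 [[197.42, 246.89, 3843.0, 0.03], [197.42, 246.87, 3853.0, -0.01]]
```

The tail has levelled off at 197.42 over the last 0.03 rad and the torque stays low, so the pin is at the bottom within its play. I stop, release and back away.

```bash
python3 drive.py '[[[0,0,0,0,0,0],[0,0,0,0,0,0],[0,0,0,0,0,0],[0,0,0,0,0,0],[0,0,0,0,0,0]]]' 0.04
python3 drive.py '[[[0,0,-0.01,0,0,0],[0,0,-0.03,0,0,0],[0,0,-0.04,0,0,0],[0,0,-0.04,0,0,0],[0,0,0,0,0,0]]]'
python3 drive.py '[[[-0.04,0,0,0,0,0],[-0.04,0,0,0,0,0],[-0.04,0,0,0,0,0],[-0.04,0,0,0,0,0],[-0.04,0,0,0,0,0],[-0.04,0,0,0,0,0],[0,0,0,0,0,0],[0,0,0,0,0,0]]]'
python3 mon.py
python3 - <<'E'
from h import *
t=robot.read_camera("top");s=robot.read_camera("scene")
k=4.2
a=t["image"][188:258,282:372,::-1];b=s["image"][208:278,184:274,::-1]
cv2.imwrite("pics/end.png",cv2.resize(np.clip(np.hstack([a,b])*1.5,0,255).astype(np.uint8),None,fx=k,fy=k,interpolation=cv2.INTER_CUBIC))
E
```

```text
time: 19.72
tool_pos: [0.5406, -0.0988, 0.0635]
tool_rot: [-3.142, -0.0, 1.422]
contact_force: [0.0, 0.1, 0.2]
opening: 0.0387
grip_force: 0.0
time: 20.13
tool_pos: [0.5444, -0.1001, 0.1924]
tool_rot: [3.127, 0.002, 1.422]
contact_force: [1.5, -0.5, -0.1]
opening: 0.0398
grip_force: 0.0
time: 20.8
tool_pos: [0.5041, -0.3384, 0.1837]
tool_rot: [3.141, 0.0, 1.418]
contact_force: [-0.5, 0.1, 0.7]
opening: 0.0401
grip_force: 0.0
MON t20.80 yaw 1.418 Tz -0.016 [[197.47, 246.89, 3677.0, -0.04], [197.47, 246.9, 3653.0, -0.03]]
```

View pics/end.png

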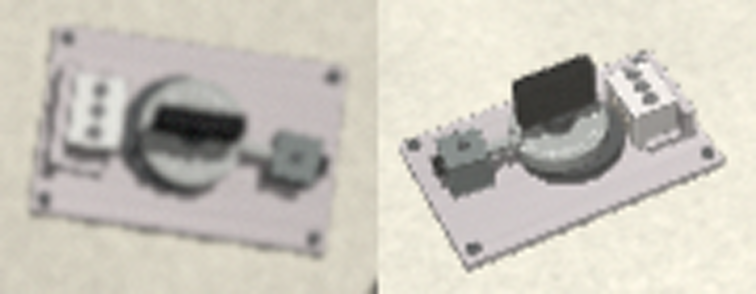

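The final views show the cassette pushed about 3 mm toward the fence, with the eccentric against it. It is square between the lips, and the pin's tail is drawn in against the bracket (scene half (437,163)). I'm handing it in.

```bash
python3 -c "
from cell import robot
print(robot.hand_in())"
```

```text
the job is handed in; nothing more can be done
None
```

I handed the job in at about 21 s: the cassette is set in the pocket and released, and the knob is turned clockwise until the pin dropped and stopped there, with the cam holding the cassette toward the fence; the hand-in returned no verdict, and I judged the fence gap by eye rather than measuring it.

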